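# Load the laminating platen from the parts drawer

### The arm

A 6-joint arm with a two-finger parallel gripper is mounted at the origin on the work surface. World frame = base frame: x ahead of the robot, y to its left, z up, the work surface at z = 0. Lengths are in m, angles in degrees, forces in N, time in s.
With the tool pointing down it reaches from about 0.325 to 0.85 m from the base axis. Payload 15.5 kg.
Tool frame: the origin (TCP) lies midway between the tips of the shut fingers; the grasp point (between the pads) lies 19 mm behind it; z points along the fingers, y is the line along which they close (so a half turn about z gives the same grasp; the last joint's range is limited). The gripper opens to 91 mm and grips with 3 to 60 N. Pads are 32 mm wide; open, the fingers measure 118 mm over their backs; the gripper's body (76 mm by 178 mm) begins 60 mm behind the grasp point.
Start: joints at [58.814, 28.281, 77.091, -0, 74.628, -5.472], TCP at [0.271, 0.563, 0.214] pointing down, gripper open.
Joint ranges: [-166.48, 166.48], [-47.26, 123.95], [12.59, 153.08], [-70.14, 250.14], [6.76, 159.57], [-176.63, 176.63]. Speed limits (degrees/s): [108.29, 108.29, 147.25, 172.46, 172.46, 172.46].

### API

Orientations are given as a 3x3 rotation matrix whose columns are the frame's x, y, z axes.
In Python, from bench import ctrl gives the robot as it stands. The module is installed in compiled form; this text tells all that it offers. Calls block until the motion is done:
- ctrl.goto(position, orientation): joint-space move of the TCP to a pose.
- ctrl.move_l(position, vel=0.15, ori=None, contact_N=None): straight line of the TCP; ori=None keeps the orientation; vel is the mean speed in m/s. With contact_N (N) it stops when the force on the tool has changed by that much, and returns True; else False.
- ctrl.movej(angles): joint-space move.
- ctrl.command_gripper(opening): opening from 0.0 (shut) to 1.0 (fully open); the grip force is fixed at half the most; returns when the fingers have stopped.
- ctrl.sleep(seconds).
- ctrl.ik(position, orientation): joint angles nearest the present ones, or None.
- ctrl.read_camera(name): name is "scene" or "top"; returns the picture (384x512x3 uint8, blue, green, red); there is no depth.
- ctrl.camera_params(name): a dict with "fx", "fy", "cx", "cy" (pixels), "D" ([k1, k2, p1, p2, k3] as OpenCV has them; the pictures are not rectified), "pose" (4x4, takes a point from camera to world coordinates). Camera axes: x right, y up, looking along -z (the intrinsics and any distortion apply to the point x, -y, -z); pixel columns grow to the right and rows downward; lengths in m; the calibration is good to about 2 mm. A picture is of the moment at which its call begins. camera_params takes no time and is no camera call.
A pose or a line that the arm cannot do raises ctrl.MotionError and nothing moves.
- ctrl.sign_off(): hands the job in; it is judged then, once.
Readings, each from a call of its own:
- ctrl.current_t(): time.
- ctrl.current_q(): joint angles.
- ctrl.current_dq(): joint speeds.
- ctrl.current_effort(): joint torques, N m.
- ctrl.current_tool_pos(): TCP position.
- ctrl.current_eef_rot(): TCP orientation.
- ctrl.current_contact_force(): force on the tool from outside, world axes, zero at the start.
- ctrl.current_wrist_torque(): the same for the moment, N m.
- ctrl.current_grip_width(): opening from 0.0 (shut) to 1.0 (fully open).
- ctrl.current_grasp_force(): force on a finger pad.
Only numpy, scipy, OpenCV 4.12 (cv2) and the standard library are available. Lean on these libraries where they do the work, as an engineer would, in place of code of your own. Each camera call takes 0.05 s, during which the arm holds its last target. There are 200 camera calls.

### The job

Pull the parts drawer right out to its stop, then take out every carrier and lay it flat on the copper platen at the stops of its own colour, pushed home so that its end and its long side touch both stop bars. When all are home push the drawer fully shut, and then throw the vacuum lever right over to its other side. Leave the carriers home and do not shift the other things on the table.

Things in the scene. Friction and masses are not known exactly. Their poses are not given: they have to be found in the camera images.
- cab_drawer0 (a joint): the one drawer of the low grey parts cabinet (cabinet 208 deep x 360 wide x 95 mm high, standing on the table, its white drawer front looking to the middle of the table). Value: how far it is out, in m; 0 shut flush, 0.140 out at its stop. It takes 2 to 4 N to move.
- cab_drawer0_handle (a point): middle of the drawer's handle, a dark bar about 10 mm thick and 120 mm long, level, parallel to the drawer front, 35 mm off that front and 38 mm below the cabinet's top (57 mm above the table). The point's x axis points into the cabinet: the drawer slides out along its -x. The handle's bar runs along its y.
- cab: the cabinet (fixed). Origin: centre of its underside; x axis points from its front to its back, front face 104 mm from the origin on the -x side. The drawer's inside is 163 mm (x) x 318 mm (y), its floor 22 mm above the table, its walls 57 mm high; when out at the stop, 134 mm of the inside length is clear of the cabinet.
- platen: copper-coloured flat laminating platen (fixed), 210 (x) x 480 (y) x 20 mm high, its top free of lips. Origin: centre of its underside.
- carrier_red: red carrier (may be absent): aluminium plate 90 (x) x 64 (y) x 8 mm with an upright red grip rib on its middle, 50 long (x), 14 wide (y), 26 mm high above the plate, so 34 mm in all; 0.2 kg. Origin: centre of its underside, z up; it is the same after a half turn. Lies flat in the drawer at the start, beside the others in any order.
- stops_red: red L of two bars 14 mm high, 10 thick, fixed on the platen. Origin: inner corner of the L on the platen's top. End bar: inner face x = 0, from y 5 to 59 mm, on the +x side. Side bar: inner face y = 0, from x -15 to -85 mm, on the -y side. A carrier is home with its origin at (-45, 32, 0) mm, rib along x. Next set: some 100 mm clear along y.
- carrier_yellow: yellow carrier (may be absent): aluminium plate 90 (x) x 64 (y) x 8 mm with an upright yellow grip rib on its middle, 50 long (x), 14 wide (y), 26 mm high above the plate, so 34 mm in all; 0.2 kg. Origin: centre of its underside, z up; it is the same after a half turn. Lies flat in the drawer at the start, beside the others in any order.
- stops_yellow: yellow L of two bars 14 mm high, 10 thick, fixed on the platen. Origin: inner corner of the L on the platen's top. End bar: inner face x = 0, from y 5 to 59 mm, on the +x side. Side bar: inner face y = 0, from x -15 to -85 mm, on the -y side. A carrier is home with its origin at (-45, 32, 0) mm, rib along x. Next set: some 100 mm clear along y.
- carrier_blue: blue carrier (may be absent): aluminium plate 90 (x) x 64 (y) x 8 mm with an upright blue grip rib on its middle, 50 long (x), 14 wide (y), 26 mm high above the plate, so 34 mm in all; 0.2 kg. Origin: centre of its underside, z up; it is the same after a half turn. Lies flat in the drawer at the start, beside the others in any order.
- stops_blue: blue L of two bars 14 mm high, 10 thick, fixed on the platen. Origin: inner corner of the L on the platen's top. End bar: inner face x = 0, from y 5 to 59 mm, on the +x side. Side bar: inner face y = 0, from x -15 to -85 mm, on the -y side. A carrier is home with its origin at (-45, 32, 0) mm, rib along x. Next set: some 100 mm clear along y.
- carrier_green: green carrier (may be absent): aluminium plate 90 (x) x 64 (y) x 8 mm with an upright green grip rib on its middle, 50 long (x), 14 wide (y), 26 mm high above the plate, so 34 mm in all; 0.2 kg. Origin: centre of its underside, z up; it is the same after a half turn. Lies flat in the drawer at the start, beside the others in any order.
- stops_green: green L of two bars 14 mm high, 10 thick, fixed on the platen. Origin: inner corner of the L on the platen's top. End bar: inner face x = 0, from y 5 to 59 mm, on the +x side. Side bar: inner face y = 0, from x -15 to -85 mm, on the -y side. A carrier is home with its origin at (-45, 32, 0) mm, rib along x. Next set: some 100 mm clear along y.
- vac_lever (a joint): vacuum lever: angle in rad, 0 leaning to its base's -x side (off), 1.0 leaning to the +x side (on). It stays where it is left and needs about 1 N at its knob.
- vac_lever_tip (a point): centre of the lever's black ball knob (26 mm across), 80 mm from its pivot, which lies 22 mm above the table; about 92 mm above the table when leaning.
- vac_lever_base: blue block (70 x 50 x 25 mm high, fixed) that carries the lever. Origin: centre of its underside, right below the pivot; the lever swings from its -x side to its +x side.
- phone: bystander: black phone 150 x 72 x 9 mm lying flat. Origin: centre of the underside.
- spray_bottle: bystander: blue bottle, 66 mm across, 190 mm high.
- jar: bystander: amber jar with yellow cap, 72 mm across, 90 mm high.
- tape_roll: bystander: yellow tape roll lying flat, 100 mm across, 24 mm high.
- screwdriver: bystander: screwdriver lying on the table.
Not all that is in view belongs to the job. Of the things shaped like the vac_lever_base, the blue one is meant.

How it is judged:
By the outcome, as a careful person would: the job done as asked, in the order asked, and still so for the second after the job is handed in, with the robot touching nothing.
Of carrier_red, carrier_yellow, carrier_blue, carrier_green only 3 to 4 are there at a start; the rules pass over those that are not, and their reading is None.
At some moment in a run one of carrier_red, carrier_yellow, carrier_blue, carrier_green may be knocked a few centimetres aside while the robot is not near it.
It also fails if it takes over 210 s, if anything falls off the work surface, if the arm or the gripper's body presses on something with over 40 N, if the wrist force passes 120 N, or if a joint passes its speed limit or range.

## Working session

There is one attempt and no reset: what is moved stays moved. The work goes in short steps, each a Python script; the robot and the scene stay as the last script left them, time stands still between calls to the robot, and variables do not carry over. Pictures are saved under pics/ and viewed, at most 14 in all, crops included, and the job is handed in when it is done.

```bash
mkdir -p pics; python3 - <<'E'
from bench import ctrl
import cv2
for n in("scene","top"):
    im=ctrl.read_camera(n); cv2.imwrite(f"pics/{n}0.png",im)
    p=ctrl.camera_params(n); print(n,p)
E
```

```text
scene {'fx': 461.70359721411785, 'fy': 461.70359721411785, 'cx': 258.97901809516696, 'cy': 186.50364270446306, 'D': array([-0.16069614,  0.        ,  0.        ,  0.        ,  0.        ]), 'pose': array([[ 0.75242351, -0.5002574 ,  0.42848733,  1.11180332],
       [ 0.65865905,  0.56629346, -0.49545936, -0.67737928],
       [ 0.00520764,  0.65502233,  0.75559158,  1.13097653],
       [ 0.        ,  0.        ,  0.        ,  1.        ]])}
top {'fx': 387.1047592571685, 'fy': 387.1047592571685, 'cx': 253.23479694456265, 'cy': 188.32837642105957, 'D': array([-0.13211299,  0.        ,  0.        ,  0.        ,  0.        ]), 'pose': array([[ 1.61640433e-01,  9.61982666e-01, -2.20140229e-01,
         3.03834222e-01],
       [-9.86841040e-01,  1.58501619e-01, -3.19687263e-02,
         2.11134199e-04],
       [ 4.13922214e-03,  2.22410851e-01,  9.74944245e-01,
         1.09270379e+00],
       [ 0.00000000e+00,  0.00000000e+00,  0.00000000e+00,
         1.00000000e+00]])}
```

View pics/scene0.png

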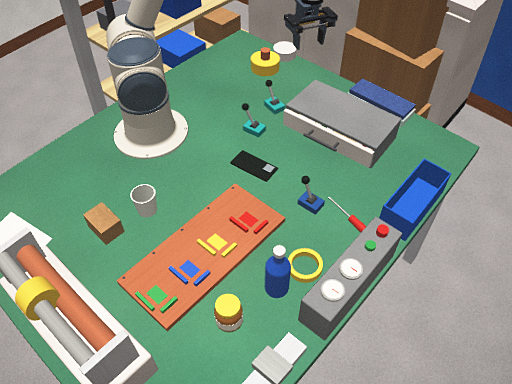

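View pics/top0.png

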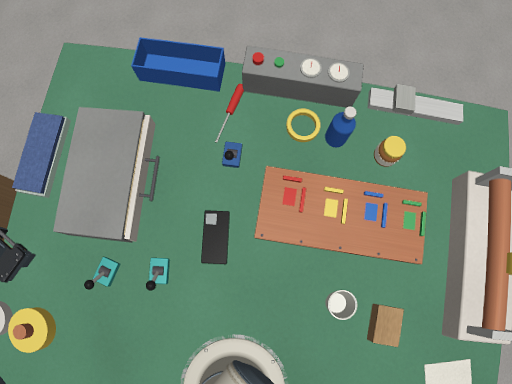

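Scene: the shut cabinet is at scene (340,120) / top (100,175), with its handle at top (153,178). The platen is at top (342,213), with the four L stops red, yellow, blue and green from left to right.

Lever candidates: blue base at top (232,154) / scene (311,201), teal at top (105,271), teal at top (158,270). I choose the blue one. For the drawer, the only handle is at top (153,178). The blue bin and book are not the cabinet.

```bash
cat > h.py <<'E'
from bench import ctrl
import cv2, numpy as np
def ray(cam,uv):
    p=ctrl.camera_params(cam);K=np.array([[p['fx'],0,p['cx']],[0,p['fy'],p['cy']],[0,0,1]])
    u=cv2.undistortPoints(np.array(uv,float).reshape(-1,1,2),K,np.array(p['D']),
        criteria=(3,50,1e-10)) if False else cv2.undistortPoints(np.array(uv,float).reshape(-1,1,2),K,np.array(p['D'],float))
    u=u[:,0]; T=p['pose']; d=np.c_[u[:,0],-u[:,1],-np.ones(len(u))]@T[:3,:3].T
    return T[:3,3],d
def onplane(cam,uv,z):
    o,d=ray(cam,uv); return (o+d*((z-o[2])/d[:,2])[:,None])[:,:2]
def cross(uvs,uvt):
    (o1,d1),(o2,d2)=ray("scene",uvs),ray("top",uvt); d1,d2=d1[0],d2[0]
    s=np.linalg.lstsq(np.c_[d1,-d2],o2-o1,rcond=None)[0]
    a,b=o1+s[0]*d1,o2+s[1]*d2; return (a+b)/2,np.linalg.norm(a-b)
HUE={'red':[(0,5),(174,180)],'yellow':[(24,34)],'blue':[(104,120)],'green':[(50,75)]}
def mask(im,c,s=150,v=90):
    H=cv2.cvtColor(im,cv2.COLOR_BGR2HSV);m=np.zeros(im.shape[:2],np.uint8)
    for a,b in HUE[c]: m|=cv2.inRange(H,(a,s,v),(b,255,255))
    return m
def blobs(m,amin=8):
    cs,_=cv2.findContours(m,cv2.RETR_EXTERNAL,cv2.CHAIN_APPROX_NONE)
    n,l,st,ce=cv2.connectedComponentsWithStats(m)
    return [(st[i,4],ce[i],np.argwhere(l==i)[:,::-1]) for i in range(1,n) if st[i,4]>=amin]
E
python3 - <<'E'
from h import *
np.set_printoptions(precision=4,suppress=True)
s,t=cv2.imread("pics/scene0.png"),cv2.imread("pics/top0.png")
for n,im,x0,x1,y0,y1 in(("top",t,255,432,165,262),("scene",s,115,290,180,330)):
  for c in HUE:
    for a,ce,px in blobs(mask(im[y0:y1,x0:x1],c)):
        q=onplane(n,px+[x0,y0],.03); m=q.mean(0); w,v=np.linalg.eigh(np.cov((q-m).T)); e=v[:,1]*np.sign(v[:,1][np.argmax(abs(v[:,1]))])
        print(n,c,a,ce+[x0,y0],m,"L",np.sqrt(12*w[::-1]),"ang",np.degrees(np.arctan2(e[1],e[0])))
H=cv2.cvtColor(t,cv2.COLOR_BGR2HSV); 
m=cv2.inRange(H,(3,100,60),(14,255,255)); m[:160]=0;m[270:]=0;m[:,:250]=0;m[:,435:]=0
r=cv2.minAreaRect(np.argwhere(cv2.morphologyEx(m,3,np.ones((15,15)))>0)[:,::-1].astype(np.float32)); b=cv2.boxPoints(r)
pl=onplane("top",b,.02);print("platen",b,pl,pl.mean(0))
a=cv2.resize(s[170:220,285:335],(400,400));b=cv2.resize(t[130:180,207:257],(400,400))
c=cv2.resize(t[95:250,45:170],(400,496));d=cv2.resize(s[75:165,275:405],(400,277))
o=np.zeros((580,800,3),np.uint8)
o[:290,:290]=cv2.resize(a,(290,290));o[290:,:290]=cv2.resize(b,(290,290))
o[:200,290:579]=cv2.resize(d,(289,200));o[200:558,290:579]=cv2.resize(c,(289,358))
cv2.imwrite("pics/crop1.png",o)
E
```

```text
top red 78 [292.  178.5] [ 0.5899 -0.0689] L [0.0543 0.012 ] ang 90.6881562520587
top red 208 [289.2308 196.1923] [ 0.5379 -0.0683] L [0.0496 0.0339] ang 0.13974121767494657
top red 90 [302.1333 199.0889] [ 0.5356 -0.1053] L [0.0727 0.0102] ang -0.44633864341880036
top blue 55 [373.     193.9091] [ 0.5831 -0.3041] L [0.0543 0.0087] ang 90.86329424026663
top blue 170 [370.7588 211.5176] [ 0.5315 -0.3025] L [0.0452 0.0312] ang 1.2383760465698603
top blue 76 [383.8289 214.7368] [ 0.5283 -0.3409] L [0.0662 0.0096] ang -0.36130943525249337
scene red 159 [248.0692 218.8742] [ 0.5471 -0.0729] L [0.0497 0.0357] ang -3.848564480528042
scene red 102 [238.3529 223.8725] [ 0.5378 -0.1056] L [0.0734 0.0157] ang -2.662341852802851
scene red 74 [260.4324 226.3243] [ 0.5927 -0.0691] L [0.0579 0.0149] ang 92.18316608160677
scene yellow 173 [216.5665 241.4104] [ 0.5335 -0.1928] L [0.05   0.0349] ang 1.632783159369377
scene yellow 57 [205.5789 245.8772] [ 0.5208 -0.2247] L [0.0705 0.0108] ang 0.00721556742688116
scene yellow 46 [228.8261 248.587 ] [ 0.5768 -0.1872] L [0.0543 0.0112] ang 89.267927172736
[... 327 characters left out ...]
073] L [0.0465 0.0326] ang -2.2402285528140666
scene blue 85 [178.0941 274.4706] [ 0.5312 -0.341 ] L [0.0736 0.0102] ang -1.3386444094586618
scene blue 73 [201.3973 277.3014] [ 0.5852 -0.3043] L [0.0523 0.0128] ang 90.26589337911838
scene green 51 [156.8824 293.7843] [ 0.5326 -0.4196] L [0.0616 0.0424] ang 3.5694912978755777
scene green 51 [143.9608 300.0392] [ 0.521  -0.4554] L [0.0775 0.0104] ang -2.155341326920328
scene green 27 [168.1481 303.1481] [ 0.5756 -0.4177] L [0.0611 0.0101] ang 90.90633836473205
platen [[253.9031 238.0516]
 [269.1148 140.2623]
 [436.1181 166.2406]
 [420.9065 264.0299]] [[ 0.4071  0.0107]
 [ 0.6963  0.0128]
 [ 0.7014 -0.4919]
 [ 0.4073 -0.4651]] [ 0.553  -0.2333]
```

View pics/crop1.png

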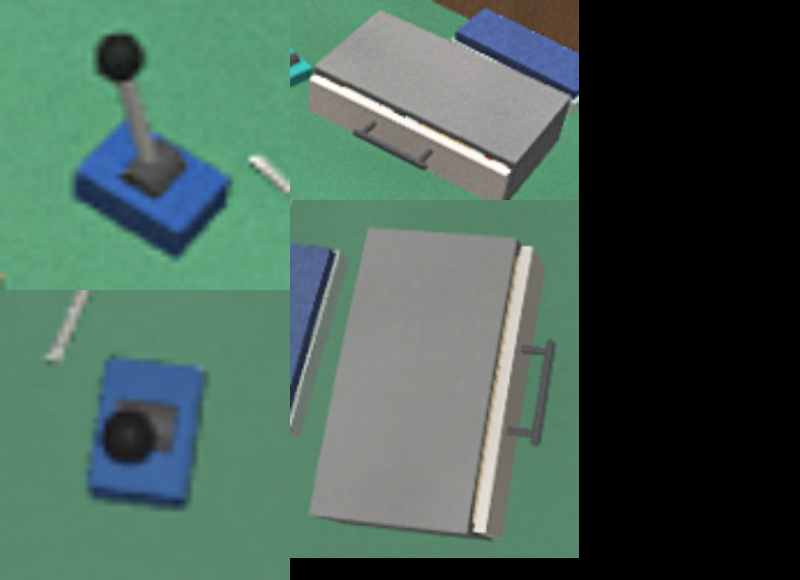

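Crop: the blue base carries a black knob leaning to world -x, with the top view knob at (229,155). The cabinet front faces right, and its handle ends are at top (158,157) and (152,200).

```bash
python3 - <<'E'
from h import *
np.set_printoptions(precision=4,suppress=True)
print(cross([305.6,134.4],[152.3,199.7]),cross([335.7,149.2],[158,156.9]))
h=onplane("top",[[152.3,199.7],[158,156.9]],.06);print("handle",h)
q=onplane("top",[(78.7,107.5),(144.5,111.9),(122.9,238.6),(54.1,230.9)],.095);print("cab top",q,q.mean(0))
e=[q[1]-q[0],q[2]-q[1]];print([np.linalg.norm(a) for a in e],[np.degrees(np.arctan2(a[1],a[0])) for a in e])
print(ctrl.current_eef_rot(),ctrl.current_q())
t=cv2.imread("pics/top0.png")
for c in('yellow','green'):
    HUE['green']=[(45,85)]
    for a,ce,px in blobs(mask(t[165:262,255:432],c,170 if c=='green' else 130,60)): print(c,a,onplane("top",px+[255,165],.03).mean(0))
# lever: knob by darkness, base by blue
for n,im,x0,x1,y0,y1,f in(("top",t,215,250,138,172,0),("scene",cv2.imread("pics/scene0.png"),295,328,172,216,0)):
    H=cv2.cvtColor(im[y0:y1,x0:x1],cv2.COLOR_BGR2HSV)
    k=blobs((H[...,2]<45).astype(np.uint8));print(n,[(a,c+[x0,y0]) for a,c,_ in k])
    b=max(blobs(cv2.inRange(H,(100,120,60),(125,255,255))),key=lambda z:z[0]);r=cv2.minAreaRect(b[2].astype(np.float32)+[x0,y0])
    w=onplane(n,cv2.boxPoints(r),.025);print(r,w,w.mean(0))
E
```

```text
(array([0.4642, 0.3069, 0.0559]), np.float64(0.009368541981631538)) (array([0.5854, 0.3158, 0.0582]), np.float64(0.005904578552903201))
handle [[0.4605 0.3018]
 [0.5829 0.3128]]
cab top [[0.6828 0.5667]
 [0.697  0.3703]
 [0.3411 0.3467]
 [0.3271 0.54  ]] [0.512  0.4559]
[np.float64(0.19695631199199248), np.float64(0.3566647287699537)] [np.float64(-85.87839496686233), np.float64(-176.2130664205088)]
[[-0.901   0.4339 -0.0005]
 [ 0.4339  0.901  -0.0009]
 [ 0.0001 -0.001  -1.    ]] [58.8148 28.3085 77.1229  0.0003 74.6263 -5.4728]
yellow 46 [ 0.5774 -0.1886]
yellow 92 [ 0.5363 -0.1895]
yellow 42 [ 0.5362 -0.2274]
yellow 10 [ 0.4971 -0.2287]
top [(np.int32(53), array([228.5849, 154.7358]))]Traceback (most recent call last):
  File "<stdin>", line 16, in <module>
cv2.error: OpenCV(4.12.0) /io/opencv/modules/imgproc/src/convhull.cpp:143: error: (-215:Assertion failed) total >= 0 && (depth == CV_32F || depth == CV_32S) in function 'convexHull'
```

```bash
cat >> h.py <<'E'
def R(yaw):  # tool down, tool y axis at angle yaw (deg)
    a=np.radians(yaw);y=np.array([np.cos(a),np.sin(a),0]);z=np.array([0,0,-1.]);return np.c_[np.cross(y,z),y,z]
OUT=np.array([np.sin(np.radians(4.1)),-np.cos(np.radians(4.1)),0])
E
python3 - <<'E'
from h import *
np.set_printoptions(precision=4,suppress=True)
ctrl.command_gripper(.30)
o=R(94.1);h=np.array([.523,.309,.038])
ctrl.goto(h+[0,0,.14],o)
print(ctrl.move_l(h,vel=.12,contact_N=8),ctrl.current_tool_pos())
ctrl.command_gripper(0);print(ctrl.current_grip_width(),ctrl.current_grasp_force(),ctrl.current_tool_pos())
p=ctrl.current_tool_pos()
print(ctrl.move_l(p+OUT*.155,vel=.06,contact_N=20))
q=ctrl.current_tool_pos();print(q,(q-p)@OUT,ctrl.current_contact_force(),ctrl.current_t())
ctrl.command_gripper(.3)
ctrl.move_l(q+[0,0,.14]);ctrl.goto(np.array([.42,.0,.25]),R(94.1))
for n in("scene","top"): cv2.imwrite(f"pics/{n}1.png",ctrl.read_camera(n))
print(ctrl.current_t())
s,t=cv2.imread("pics/scene1.png"),cv2.imread("pics/top1.png")
o=np.zeros((600,800,3),np.uint8);o[:,:400]=cv2.resize(t[80:260,60:180],(400,600));o[:300,400:]=cv2.resize(s[75:195,260:420],(400,300))
cv2.imwrite("pics/crop2.png",o)
E
```

```text
False [0.5234 0.3092 0.0387]
0.11371236793304514 30.001302659511566 [0.5233 0.3091 0.0385]
True
[0.5322 0.1742 0.0384] 0.13520608126318118 [-1.5746 11.3359  4.723 ] 6.225
8.7667
```

View pics/crop2.png

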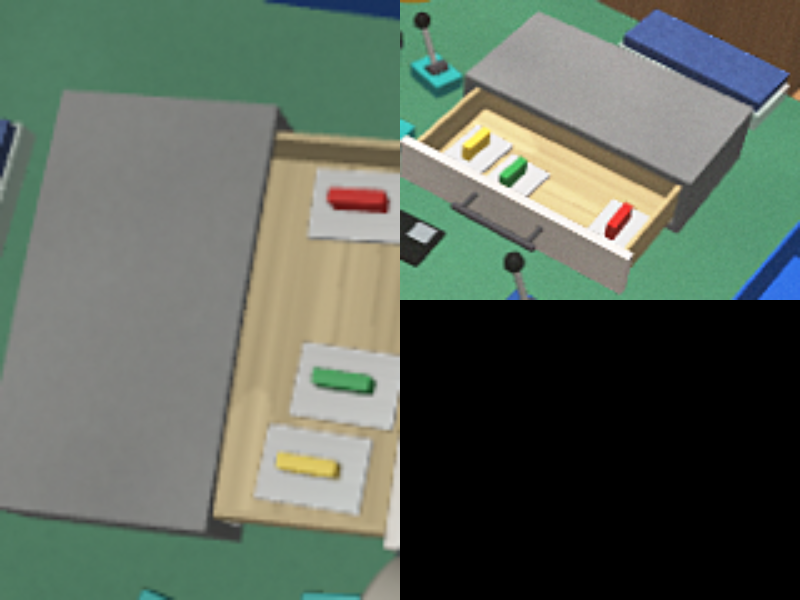

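The drawer is open with three carriers, at roughly (167,140) red, (162,194) green and (152,220) yellow in the top image; there is no blue. The pull measured 135 mm, so I'll re-pull firmly to be sure of the stop.

```bash
cat >> h.py <<'E'
HUE['green']=[(45,85)]
def rib(im,c,cam,roi,z,s=130,v=70):
    x0,x1,y0,y1=roi; B=[b for b in blobs(mask(im[y0:y1,x0:x1],c,s,v),25)]
    out=[]
    for a,ce,px in B:
        q=onplane(cam,px+[x0,y0],z);m=q.mean(0);w,vv=np.linalg.eigh(np.cov((q-m).T));e=vv[:,1]
        out.append((int(a),m,np.sqrt(12*w[::-1]),np.degrees(np.arctan2(e[1],e[0]))%180))
    return sorted(out,key=lambda b:-b[0])
E
python3 - <<'E'
from h import *
np.set_printoptions(precision=4,suppress=True)
q=np.array([.5322,.1742,.038]);o=R(94.1)
ctrl.goto(q+[0,0,.1],o);ctrl.move_l(q,vel=.12,contact_N=8)
ctrl.command_gripper(0);p=ctrl.current_tool_pos()
print(ctrl.move_l(p+OUT*.03,vel=.02,contact_N=30),ctrl.current_contact_force())
r=ctrl.current_tool_pos();print(p,r,(r-p)@OUT)
ctrl.command_gripper(.3);print(ctrl.current_tool_pos())
ctrl.move_l(q+[0,0,.14]);ctrl.goto(np.array([.42,.0,.25]),o)
for n in("scene","top"): cv2.imwrite(f"pics/{n}2.png",ctrl.read_camera(n))
s,t=cv2.imread("pics/scene2.png"),cv2.imread("pics/top2.png")
for c in('red','yellow','green'):
    print(c,rib(t,c,"top",(120,195,110,245),.050)[:2],"\n   ",rib(s,c,"scene",(260,370,100,190),.050)[:2])
print(ctrl.current_t())
E
```

```text
True [-1.3167  3.4676  5.5379]
[0.5324 0.1743 0.0385] [0.5325 0.1743 0.0385] -1.5821051003014725e-05
[0.5321 0.1739 0.038 ]
red [(106, array([0.6405, 0.301 ]), array([0.0505, 0.0186]), np.float64(93.78985982625058))] 
    [(79, array([0.6473, 0.2975]), array([0.0662, 0.0175]), np.float64(100.4850534894214))]
yellow [(85, array([0.4085, 0.295 ]), array([0.0498, 0.013 ]), np.float64(89.8908253109252))] 
    [(31, array([0.4083, 0.3011]), array([0.049 , 0.0115]), np.float64(90.8860818167066))]
green [(27, array([0.4866, 0.2775]), array([0.0572, 0.0091]), np.float64(86.43293924054332))] 
    [(48, array([0.4872, 0.2799]), array([0.0533, 0.0197]), np.float64(96.472292068979))]
14.0667
```

The second pull met 30 N with no travel, so the drawer is at its stop. Picking red next.

```bash
cat >> h.py <<'E'
HOME={'red':(.541,-.0688),'yellow':(.5262,-.1875),'green':(.5255,-.4177)}
def pick(xy,ang):
    o=R(ang-90);ctrl.command_gripper(.4)
    ctrl.goto(np.array([*xy,.15]),o);print("hit",ctrl.move_l([*xy,.034],vel=.1,contact_N=6))
    ctrl.command_gripper(0);print("grip",ctrl.current_grip_width()*91,ctrl.current_grasp_force(),ctrl.current_tool_pos())
    ctrl.move_l([*xy,.17],vel=.15);print("held",ctrl.current_grip_width()*91)
def place(c,dx=.012,dy=.010):
    h=HOME[c];o=R(90);a=np.array([h[0]-dx,h[1]+dy])
    ctrl.goto(np.array([*a,.12]),o);ctrl.move_l([*a,.045],vel=.15)
    print("down",ctrl.move_l([*a,.022],vel=.02,contact_N=3),ctrl.current_tool_pos())
    p=ctrl.current_tool_pos();p[2]+=.0003;ctrl.move_l(p,vel=.02)
    print("x",ctrl.move_l(p+[.03,0,0],vel=.02,contact_N=7),ctrl.current_tool_pos()-[*h,0])
    p=ctrl.current_tool_pos()
    print("y",ctrl.move_l(p-[0,.03,0],vel=.02,contact_N=7),ctrl.current_tool_pos()-[*h,0])
    p=ctrl.current_tool_pos()
    print("x2",ctrl.move_l(p+[.005,0,0],vel=.01,contact_N=5),ctrl.current_tool_pos()-[*h,0],ctrl.current_contact_force())
def release():
    p=ctrl.current_tool_pos();ctrl.command_gripper(.35);ctrl.move_l(p+[0,0,.12],vel=.2)
E
python3 - <<'E'
from h import *
np.set_printoptions(precision=4,suppress=True)
pick((.6435,.2995),92.5);place('red')
for n in("scene","top"): cv2.imwrite(f"pics/{n}3.png",ctrl.read_camera(n))
print(ctrl.current_t())
s,t=cv2.imread("pics/scene3.png"),cv2.imread("pics/top3.png")
o=np.zeros((500,800,3),np.uint8);o[:,:400]=cv2.resize(t[150:250,250:330],(400,500));o[:,400:]=cv2.resize(s[180:280,210:290],(400,500))
cv2.imwrite("pics/crop3.png",o)
E
```

```text
hit False
grip 13.782499272683005 29.998440742492676 [0.6438 0.2995 0.0343]
held 14.047413239538676
down True [ 0.529  -0.0588  0.0318]
x True [0.0062 0.0101 0.0319]
y True [0.0062 0.0008 0.0318]
x2 True [0.0062 0.0008 0.0319] [-0.272   0.3211  6.7058]
24.6417
```

View pics/crop3.png

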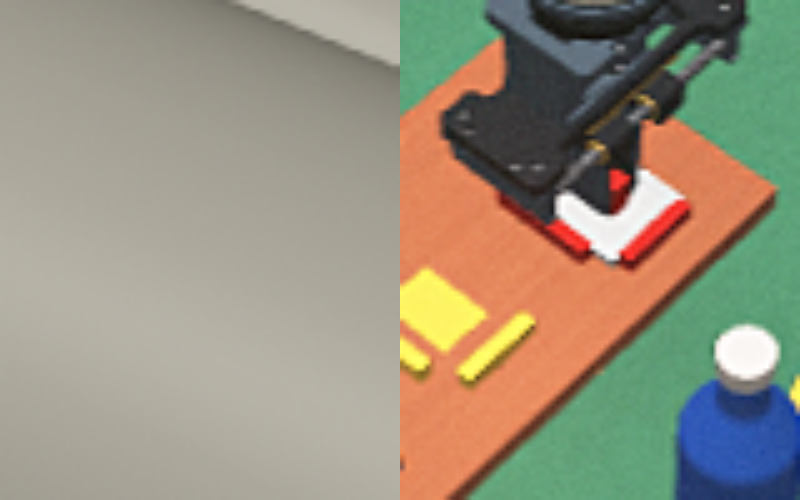

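Red plate sits against both its bars in the scene crop, with the end bar at (655,235) and the side bar at (560,230). Releasing, then checking the other ribs.

```bash
python3 - <<'E'
from h import *
np.set_printoptions(precision=4,suppress=True)
release();ctrl.goto(np.array([.42,.06,.25]),R(0))
for n in("scene","top"): cv2.imwrite(f"pics/{n}4.png",ctrl.read_camera(n))
s,t=cv2.imread("pics/scene4.png"),cv2.imread("pics/top4.png")
for c in('yellow','green'):
    print(c,rib(t,c,"top",(120,195,110,245),.050)[:2],"\n   ",rib(s,c,"scene",(260,370,100,190),.050)[:2])
print(ctrl.current_t())
o=np.zeros((500,800,3),np.uint8);o[:,:400]=cv2.resize(t[150:250,250:330],(400,500));o[:,400:]=cv2.resize(s[180:280,210:290],(400,500))
cv2.imwrite("pics/crop4.png",o)
E
```

```text
yellow [(41, array([0.4024, 0.3101]), array([0.0254, 0.013 ]), np.float64(89.67926789769882))] 
    [(30, array([0.4034, 0.3049]), array([0.0491, 0.0108]), np.float64(95.58432199250402))]
green [] 
    [(45, array([0.4708, 0.297 ]), array([0.0572, 0.0158]), np.float64(99.12843731749876))]
27.625
```

View pics/crop4.png

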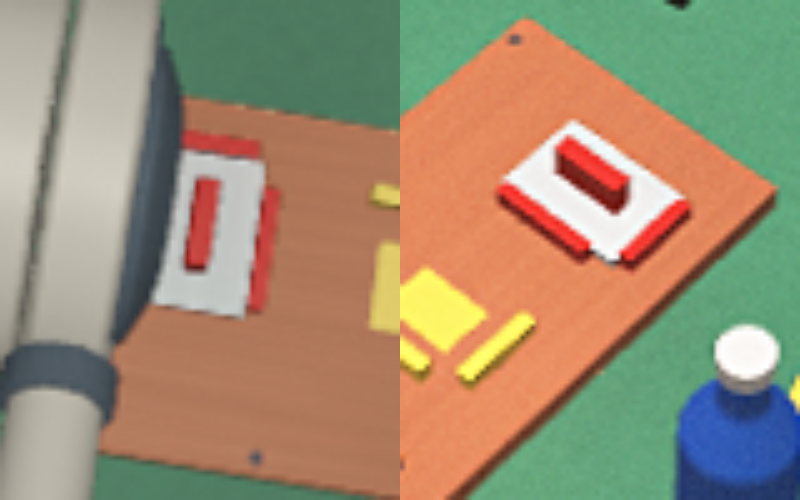

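Red is home, touching both bars. The green reading has shifted, so it may have been knocked; I'm taking a clear view before picking.

```bash
python3 - <<'E'
from h import *
np.set_printoptions(precision=4,suppress=True)
ctrl.goto(np.array([.40,-.1,.25]),R(45))
for n in("scene","top"): cv2.imwrite(f"pics/{n}5.png",ctrl.read_camera(n))
s,t=cv2.imread("pics/scene5.png"),cv2.imread("pics/top5.png")
for c in('yellow','green'):
    print(c,rib(t,c,"top",(130,180,120,238),.050)[:2],"\n   ",rib(s,c,"scene",(280,350,105,165),.050)[:2])
o=np.zeros((600,800,3),np.uint8);o[:,:400]=cv2.resize(t[110:245,105:195],(400,600));o[:300,400:]=cv2.resize(s[90:180,265:385],(400,300))
cv2.imwrite("pics/crop5.png",o)
E
```

```text
yellow [(86, array([0.4034, 0.2975]), array([0.0496, 0.0132]), np.float64(94.91797969803703))] 
    [(30, array([0.4034, 0.3049]), array([0.0491, 0.0108]), np.float64(95.58432199250402))]
green [] 
    [(50, array([0.472 , 0.2956]), array([0.0597, 0.017 ]), np.float64(102.07396496218746))]
```

View pics/crop5.png

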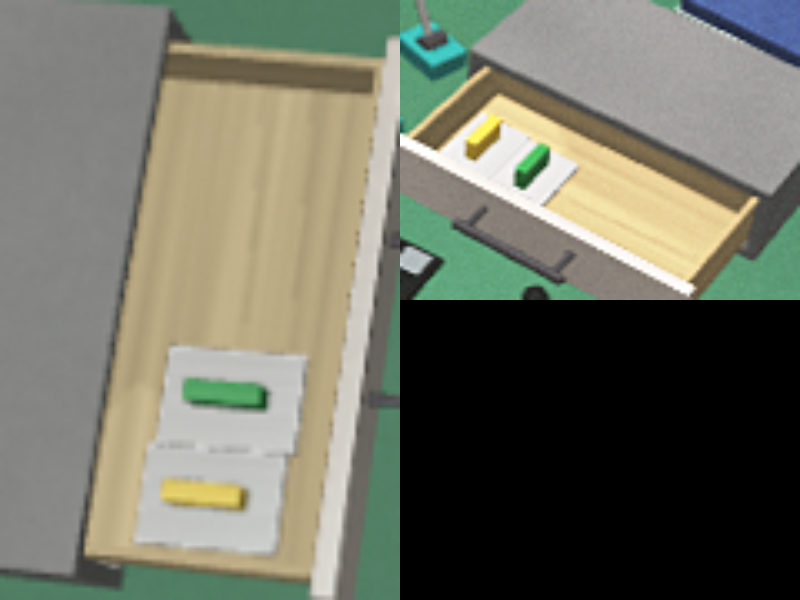

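```bash
python3 - <<'E'
from h import *
np.set_printoptions(precision=4,suppress=True)
print(cross([304.9,139.5],[155.4,198.2]),onplane("top",[[155.4,198.2],[150.7,221.2]],.052))
p=onplane("top",[155.4,198.2],.052)[0]+[.002,.003]
pick(p,95);place('green')
for n in("scene",): cv2.imwrite(f"pics/{n}6.png",ctrl.read_camera(n))
release()
ctrl.goto(np.array([.40,-.2,.25]),R(45))
for n in("scene","top"): cv2.imwrite(f"pics/{n}7.png",ctrl.read_camera(n))
s,t=cv2.imread("pics/scene7.png"),cv2.imread("pics/top7.png")
print(rib(t,'yellow',"top",(130,180,120,238),.050)[:2],rib(s,'yellow',"scene",(280,350,105,165),.050)[:2],ctrl.current_t())
o=np.zeros((500,800,3),np.uint8);o[:,:400]=cv2.resize(t[175:275,365:445],(400,500));o[:,400:]=cv2.resize(s[250:330,120:184],(400,500))
cv2.imwrite("pics/crop7.png",o)
E
```

```text
(array([0.4703, 0.3012, 0.0409]), np.float64(0.0038271357444334417)) [[0.4673 0.2965]
 [0.4025 0.2957]]
hit False
grip 13.709549234475183 29.999704957008362 [0.4695 0.2996 0.0342]
held 13.912743407685811
down True [ 0.5135 -0.4077  0.0319]
x True [0.0013 0.0103 0.0319]
y True [ 0.0013 -0.0011  0.0319]
x2 True [ 0.0013 -0.0011  0.0319] [-1.0863  0.6214  6.5843]
[(85, array([0.4018, 0.297 ]), array([0.0499, 0.0134]), np.float64(93.38501517887444))] [(29, array([0.4015, 0.3043]), array([0.0506, 0.0116]), np.float64(93.20842982503078))] 41.9583
```

View pics/crop7.png

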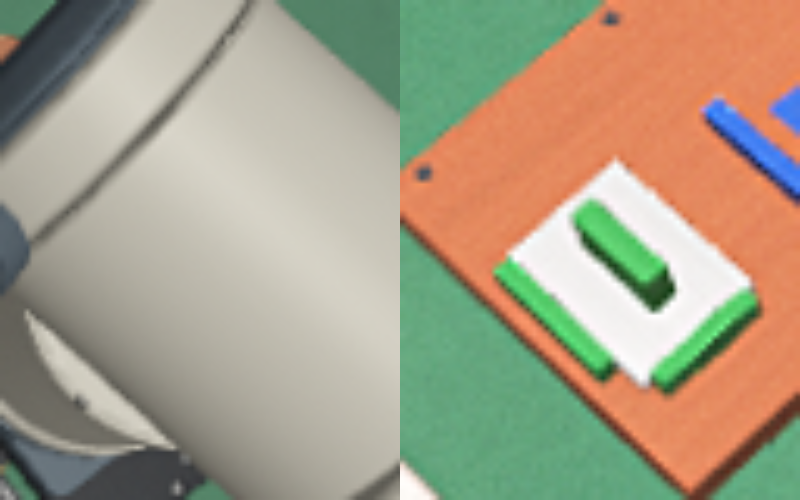

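Green is home, touching both bars in the scene view. Now yellow.

```bash
python3 - <<'E'
from h import *
np.set_printoptions(precision=4,suppress=True)
pick((.402,.3005),93.4);place('yellow')
release()
ctrl.goto(np.array([.40,.25,.28]),R(94.1))
for n in("scene","top"): cv2.imwrite(f"pics/{n}8.png",ctrl.read_camera(n))
s,t=cv2.imread("pics/scene8.png"),cv2.imread("pics/top8.png");print(ctrl.current_t())
o=np.zeros((600,800,3),np.uint8);o[:280]=cv2.resize(t[160:265,250:440],(800,442))[:280];o[280:,:430]=cv2.resize(s[175:330,110:295],(430,320))
o[280:,430:]=cv2.resize(s[80:220,250:400],(370,320))
cv2.imwrite("pics/crop8.png",o)
E
```

```text
hit False
grip 14.083800387346335 29.999734461307526 [0.4023 0.3007 0.0343]
held 13.770583269307922
down True [ 0.5142 -0.1775  0.0318]
x True [-0.0004  0.0103  0.0318]
y True [-0.0004 -0.0015  0.0319]
x2 True [-0.0005 -0.0015  0.0318] [-0.9968  0.3294  6.2032]
55.6167
```

View pics/crop8.png

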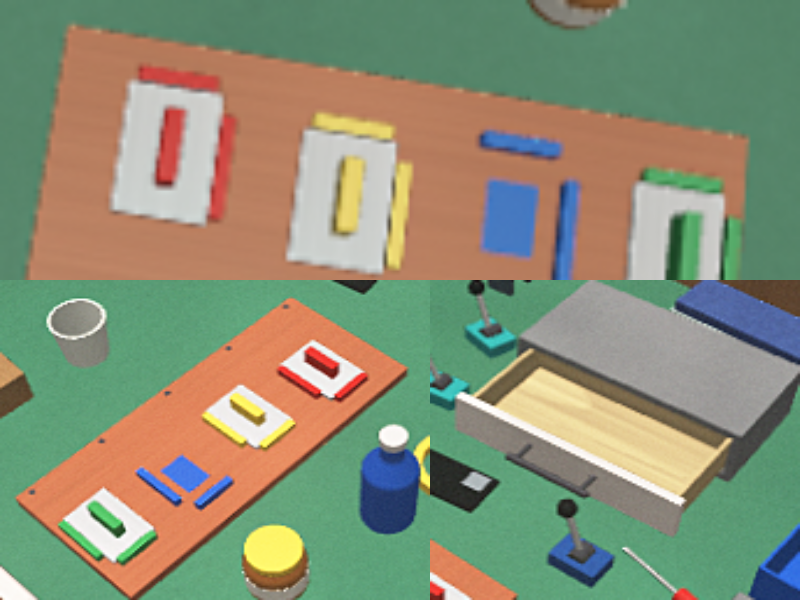

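```bash
python3 - <<'E'
import cv2,numpy as np
s,t=cv2.imread("pics/scene8.png"),cv2.imread("pics/top8.png")
f=lambda im,x,y:cv2.resize(im[y:y+38,x:x+34],(266,298),interpolation=cv2.INTER_NEAREST)
o=np.vstack([np.hstack([f(t,274,174),f(t,316,185),f(t,396,198)]),np.hstack([f(s,230,198),f(s,197,217),f(s,136,264)])])
cv2.imwrite("pics/crop9.png",o)
E
```

```text
(no output)
```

View pics/crop9.png

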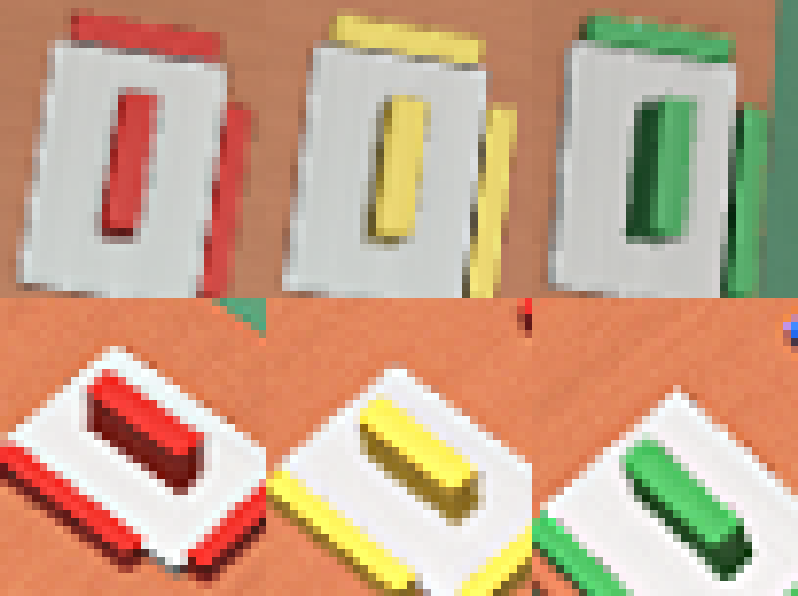

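All three plates touch both bars in both views. Shutting the drawer and locating the lever.

```bash
python3 - <<'E'
from h import *
np.set_printoptions(precision=4,suppress=True)
q=np.array([.5321,.1739,.038]);o=R(94.1)
ctrl.command_gripper(.3)
ctrl.goto(q+[0,0,.14],o);ctrl.move_l(q,vel=.12,contact_N=8)
ctrl.command_gripper(0);p=ctrl.current_tool_pos()
print(ctrl.move_l(p-OUT*.16,vel=.06,contact_N=20));r=ctrl.current_tool_pos();print(p,r,(p-r)@OUT,ctrl.current_contact_force())
print(ctrl.move_l(r-OUT*.015,vel=.02,contact_N=20));r=ctrl.current_tool_pos();print(r,(p-r)@OUT,ctrl.current_contact_force())
ctrl.command_gripper(.3);ctrl.move_l(r+[0,0,.15],vel=.2)
ctrl.goto(np.array([.40,.25,.28]),R(94.1));ctrl.command_gripper(0)
for n in("scene","top"): cv2.imwrite(f"pics/{n}10.png",ctrl.read_camera(n))
s,t=cv2.imread("pics/scene10.png"),cv2.imread("pics/top10.png");print(ctrl.current_t())
for n,im,x0,x1,y0,y1 in(("top",t,215,250,138,172),("scene",s,295,328,172,216)):
    H=cv2.cvtColor(im[y0:y1,x0:x1],cv2.COLOR_BGR2HSV)
    k=blobs((H[...,2]<45).astype(np.uint8));print(n,[(a,c+[x0,y0],onplane(n,c+[x0,y0],.092)) for a,c,_ in k])
    b=max(blobs(cv2.inRange(H,(100,120,60),(125,255,255))),key=lambda z:z[0]);r=cv2.minAreaRect((b[2]+[x0,y0]).astype(np.float32))
    w=onplane(n,cv2.boxPoints(r),.02);print(w,w.mean(0))
o=np.zeros((600,800,3),np.uint8);o[:,:400]=cv2.resize(t[90:270,50:170],(400,600));o[:300,400:]=cv2.resize(s[75:195,260:420],(400,300))
o[300:,400:]=cv2.resize(s[160:235,270:370],(400,300))
cv2.imwrite("pics/crop10.png",o)
E
```

```text
True
[0.5323 0.1742 0.0384] [0.523  0.314  0.0383] 0.14007591054649018 [ 3.0408 -5.6547  6.3015]
True
[0.523  0.3139 0.0383] 0.13997604152273785 [ 0.2119 -3.2486  6.8907]
63.5
top [(np.int32(54), array([228.6667, 154.7593]), array([[0.611 , 0.1138]]))]
[[0.5995 0.1371]
 [0.6734 0.1405]
 [0.6741 0.0906]
 [0.6003 0.088 ]] [0.6368 0.114 ]
scene [(np.int32(41), array([305.    , 179.6585]), array([[0.6089, 0.1167]]))]
[[0.61   0.079 ]
 [0.5959 0.1427]
 [0.6766 0.1426]
 [0.6884 0.0801]] [0.6427 0.1111]
```

View pics/crop10.png

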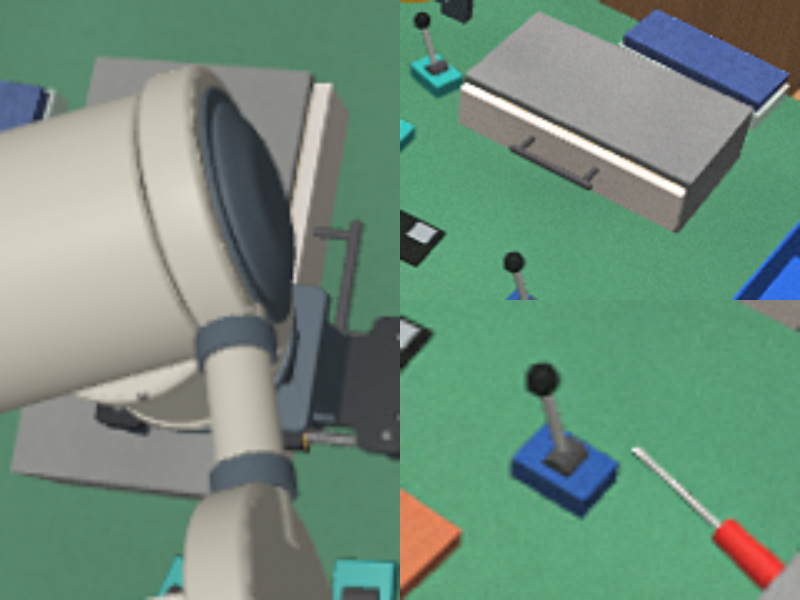

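The drawer is shut (140.0 mm travel back to its stop, front flush). The lever knob is at (0.610, 0.115), leaning -x, so I push it towards +x.

```bash
python3 - <<'E'
from h import *
np.set_printoptions(precision=4,suppress=True)
o=R(92);y=.115
ctrl.goto(np.array([.545,y,.2]),o);print(ctrl.move_l([.545,y,.084],vel=.15,contact_N=6))
print(ctrl.move_l([.675,y,.084],vel=.05,contact_N=10),ctrl.current_tool_pos(),ctrl.current_contact_force())
p=ctrl.current_tool_pos();ctrl.move_l(p-[.04,0,0],vel=.1);ctrl.move_l(p-[.04,0,-.15],vel=.2)
ctrl.goto(np.array([.40,.25,.28]),R(94.1))
for n in("scene","top"): cv2.imwrite(f"pics/{n}11.png",ctrl.read_camera(n))
s,t=cv2.imread("pics/scene11.png"),cv2.imread("pics/top11.png");print(ctrl.current_t())
for n,im,x0,x1,y0,y1 in(("top",t,215,250,125,172),("scene",s,295,345,165,216)):
    H=cv2.cvtColor(im[y0:y1,x0:x1],cv2.COLOR_BGR2HSV)
    print(n,[(a,onplane(n,c+[x0,y0],.092)) for a,c,_ in blobs((H[...,2]<45).astype(np.uint8))])
o=np.zeros((600,800,3),np.uint8);o[:300,:400]=cv2.resize(s[160:235,270:370],(400,300));o[:300,400:]=cv2.resize(t[125:185,195:275],(400,300))
o[300:]=cv2.resize(t,(400,300)).repeat(1,0)[:300].repeat(1,1) if False else np.hstack([cv2.resize(t,(400,300)),cv2.resize(s,(400,300))])
cv2.imwrite("pics/crop11.png",o)
E
```

```text
False
True [0.649  0.1148 0.0831] [-3.2474 -0.4092  3.9202]
69.6917
top [(np.int32(53), array([[0.677 , 0.1152]]))]
scene [(np.int32(42), array([[0.6794, 0.1154]]))]
```

View pics/crop11.png

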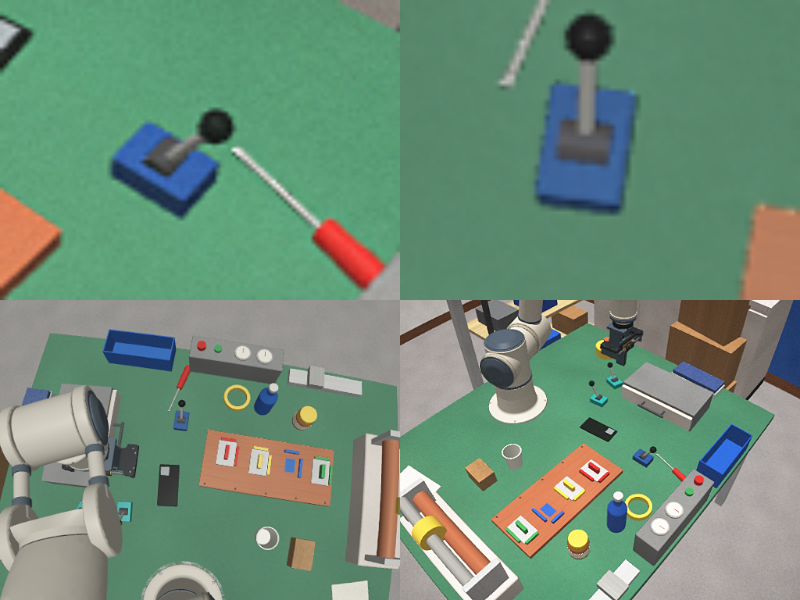

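The lever leans to +x, but its travel reads about 68 mm against 77 expected. I'll push once more, firmly, to confirm it is at its stop.

```bash
python3 - <<'E'
from h import *
np.set_printoptions(precision=4,suppress=True)
o=R(92);y=.115
ctrl.goto(np.array([.61,y,.2]),o);print(ctrl.move_l([.61,y,.088],vel=.15,contact_N=6))
print(ctrl.move_l([.685,y,.088],vel=.03,contact_N=20),ctrl.current_tool_pos(),ctrl.current_contact_force())
p=ctrl.current_tool_pos();ctrl.move_l(p-[.04,0,0],vel=.1);ctrl.move_l(p-[.04,0,-.15],vel=.2)
ctrl.goto(np.array([.40,.25,.28]),R(94.1))
for n in("scene","top"): cv2.imwrite(f"pics/{n}12.png",ctrl.read_camera(n))
s,t=cv2.imread("pics/scene12.png"),cv2.imread("pics/top12.png");print(ctrl.current_t())
K=[]
for n,im,x0,x1,y0,y1 in(("scene",s,295,345,165,216),("top",t,215,250,125,172)):
    H=cv2.cvtColor(im[y0:y1,x0:x1],cv2.COLOR_BGR2HSV)
    a,c,_=max(blobs((H[...,2]<45).astype(np.uint8)),key=lambda b:b[0]);K.append(c+[x0,y0]);print(n,onplane(n,K[-1],.092))
print(cross(*K),cross([305,179.66],[228.67,154.76]))
for f in("scene","top"):
    a,b=cv2.imread(f"pics/{f}8.png"),cv2.imread(f"pics/{f}12.png");d=cv2.absdiff(a,b).max(2)
    roi=d[180:330,115:290] if f=="scene" else d[165:262,255:432];print("platen change px",(roi>40).sum())
E
```

```text
False
True [0.649  0.1149 0.0871] [-3.8445 -0.9307  3.0786]
75.575
scene [[0.679  0.1157]]
top [[0.6768 0.1154]]
(array([0.678 , 0.1162, 0.0904]), np.float64(0.001473438438393593)) (array([0.6103, 0.1137, 0.0953]), np.float64(0.0008573556974787561))
platen change px 0
platen change px 0
```

```bash
python3 -c "
from bench import ctrl
print(ctrl.sign_off())"
```

```text
the job is handed in; nothing more can be done
None
```

The job is handed in: the red, green and yellow carriers (there was no blue one) are home against both their stops, the drawer is shut and the vacuum lever is over to its +x stop; the knob moved about 68 mm where I expected 77, but a second 20 N push did not move it further.

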